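Level the scale shelf and hold the spirit level on it

TASK

The counting scale's shelf is low at its jack foot. Set the spirit level down gently on the shelf, lengthwise, let go of it, and turn the foot's handwheel until the bubble rests centred between its two lines. Then press the level down on the shelf with a firm but moderate push of about 15 N and finish while still pressing, the bubble staying centred so that a workmate can tighten the lock nut; leave the bin, the carton, the spanner and the scale where they are.

Things in the scene. Friction and masses are not known exactly. Their poses are not given: they have to be found in the camera images.
- stand: The whole shelf stand, on two fixed round feet and one screw-jack foot; it cannot shift on the bench. Origin on the bench under the middle of the shelf; y along the shelf's length (fixed feet at y = +120 mm, jack axis at y = -210 mm), z up. Does not tip with the shelf.
- board: The shelf: bare steel, 220 x 300 mm (300 along y), top 90 mm above the bench when level; a 60 mm wide lug at its -y end reaches to 235 mm from its middle and carries the jack. It tips about the line of the fixed feet, where the origin lies, 12 mm up; y along its length, away from the jack. At the start the jack end is low by 0.5 to 1.3 degrees.
- board_mid (a point): The middle of the shelf's top face; axes as board, z square to the top.
- wheel_hub (a point): Jack handwheel, a black disc 100 mm across, level, above the shelf's -y end, its rim 124 to 138 mm above the bench. This point: hub top on its upright axis, 142 mm up; it never rises or falls. Clockwise seen from above raises the jack end, 4 mm a turn, and shifts the bubble of a level lying along the shelf about 7.3 mm a turn towards the jack. About 2 N at the handle; stays where left.
- crank_top (a point): Centre of the top of the upright crank handle on the handwheel: an 18 mm round bare-steel grip that spins freely on its pin, 44 mm tall, standing on the disc 38 mm from the wheel's axis; its top is 185 mm above the bench, whatever the turn.
- level: Spirit level, an aluminium box bar with black end caps, 240 mm long (x), 28 mm wide (y), 50 mm high (z), 0.25 to 0.4 kg. Origin at the centre of its underside. It stands on the bench on its 28 mm edge. A green vial lies recessed in a 72 mm window in the middle of the top, seen from above, with two black lines 17 mm apart; the rest of the top is flat metal.
- level_top (a point): Centre of the level's top, 50 mm above its underside; axes as level.
- bubble (a joint): The pale bubble in the vial, about 12 mm long: how far (m) its centre is from the middle of the vial along the level's +x, 0 when centred, from -0.022 to 0.022. It drifts to the higher end, about 10.5 mm per degree, and takes about 1.5 s to come to rest.
- bin: Bystander: open blue picking bin with bolts, 160 x 100 x 75 mm, beyond the shelf. Origin under its middle.
- carton: Bystander: closed cardboard carton, 130 x 170 x 85 mm, beyond the shelf. Origin under its middle.
- spanner: Bystander: steel spanner, 160 mm long, lying on the bench to the left beyond the level. Origin under its middle.
- scale: Bystander: grey counting scale with a steel plate, 300 x 260 mm, 94 mm high, fixed, to the right of the jack. Origin under its middle.

How it is judged (in metres and radians):
On the way, in this order (a step that is already met when the one before it is completed fails the run):
1. the level stands on the shelf, lengthwise, let go (contact force between level and board above 1 N and contact force between the fingers and level below 0.2 N and angle between the x axis of level and the y axis of board, either way round below 0.15 rad and angle between the z axis of level and the z axis of board, either way round below 0.02 rad), for 0.3 s.
2. by the handwheel the shelf is level: the bubble of the free-standing level rests between its lines (value of joint bubble between -0.0025 and 0.0025 m and angle between board's own z axis and vertical below 0.0055 rad and contact force between level and board above 1 N and contact force between each of the arm, the fingers and level below 0.2 N), for 0.3 s.
At the end, for the whole second after the job is handed in: The fingers press the level on the shelf (8 to 35 N between them, its weight of about 3 N included); it is flush (0.02 rad), lengthwise (0.15 rad) and at rest, the bubble is within 2.5 mm of the middle, so between its lines, and the shelf is level within 0.0055 rad (contact force between the fingers and level above 4 N and contact force between level and board between 8 and 35 N and value of joint bubble between -0.0025 and 0.0025 m and angle between board's own z axis and vertical below 0.0055 rad and angle between the x axis of level and the y axis of board, either way round below 0.15 rad and angle between the z axis of level and the z axis of board, either way round below 0.02 rad and linear speed of level below 0.02 m/s); the arm keeps its last pose, push and grip.
It fails at once if the level is slammed onto or rammed into the shelf (over 60 N) (contact force between level and board above 60 N).
It fails at once if the bin is moved (distance of bin from where it was at the start of the episode above 0.03 m).
It fails at once if the carton is moved (distance of carton from where it was at the start of the episode above 0.03 m).
It fails at once if the spanner is moved (distance of spanner from where it was at the start of the episode above 0.03 m).
It fails at once if the scale is leant on (contact force between the arm and scale above 5 N).
It also fails if it takes over 72 s, if anything falls off the work surface, if the arm or the gripper's body presses on something with over 40 N, if the wrist force passes 120 N, or if a joint passes its speed limit or range.

ROBOT

A 6-joint arm with a two-finger parallel gripper is mounted at the origin on the work surface. World frame = base frame: x ahead of the robot, y to its left, z up, the work surface at z = 0. Lengths are in mm, angles in rad, forces in N, time in s.
With the tool pointing down it reaches from about 275 to 1000 mm from the base axis. Payload 8.4 kg.
Tool frame: the origin (TCP) lies between the finger pads; the fingertips stand 22 mm ahead of it and the grasp point (between the pads) lies 3 mm ahead of it (r.nose_length is the z of the fingertips in the tool frame, in mm); z points along the fingers, y is the line along which they close (so a half turn about z gives the same grasp; the last joint's range is limited). The gripper opens to 85 mm and grips with 20 to 120 N. Pads are 22 mm wide; open, the fingers measure 114 mm over their backs; the gripper's body (76 mm by 85 mm) begins 54 mm behind the grasp point. The pads swing forward as they close: fully open they stand 13 mm farther back than shut.
Start: joints at [1.26, 0.353, 1.633, -0, 1.155, -0.002], TCP at [189.946, 595.44, 253.281] pointing down, gripper open.
Joint ranges: [-2.63, 2.63], [-0.92, 2.1], [0.06, 2.66], [-1.3, 4.44], [0, 2.69], [-3.02, 3.02]. Speed limits (rad/s): [2.22, 2.22, 2.79, 3.14, 3.14, 3.14].

INTERFACE

Orientations are given as [roll, pitch, yaw] about the fixed x, y, z axes, in that order (R = Rz(yaw) Ry(pitch) Rx(roll)).
In Python, from rig import r gives the robot as it stands.
- The arm moves only by the shell command python3 steer.py [FORCE], which reads ROWS from standard input. ROWS is a JSON list of rows, 1 to 5 of them, each written [[rx, ry, rz], [dx, dy, dz], opening]: a rotation vector rx, ry, rz in units of 0.1 rad, then dx, dy, dz in cm, then the opening from 0.0 (shut) to 1.0 (fully open); each row shifts and turns the commanded pose from where the row before left it, along the tool's axes as they then stand; what a row does not reach is not made up. A row lasts 1/12 s, in which the tool goes at most 41.7 mm and 0.125 rad, less where a joint would pass 70% of its speed; a pose out of reach is approached as far as the arm can. The fingers move at their own pace and stop on an object; FORCE is the grip in N (left out, the last holds). Time passes only in rows, so rows that do not move let the fingers close. It prints the time, the measured TCP pose, the force, the opening and the grip force at its end. Input that does not fit is refused with a message, and nothing moves.
- r.sense(): the state, without advancing time (a new reading comes with each control period).
- r.grab_frame(name): name is "side" or "top" or "wrist"; returns the picture (420x560x3 uint8, red, green, blue); there is no depth.
- r.camera_params(name): a dict with "fx", "fy", "cx", "cy" (pixels), "rvec" (rotation vector, rad) and "tvec" (3), from world to camera coordinates, as OpenCV has them. Camera axes: x right, y down, z forward; pixel columns grow to the right and rows downward; lengths in mm; the calibration is good to about 2 mm. A picture is of the moment at which its call begins: read the wrist's pose just before it. camera_params takes no time and is no camera call; for the wrist camera it gives the pose at the moment of the call.
- r.sign_off(): hands the job in; it is judged then, once.
The state is a dict: "clock": time; "qpos": joint angles; "qvel": joint speeds; "joint_efforts": joint torques, N m; "eef_pos": TCP position; "tcp_rot": TCP orientation; "contact_force": force on the tool from outside, world axes, zero at the start; "wrist_torque": the same for the moment, N m; "opening": opening from 0.0 (shut) to 1.0 (fully open); "grasp_force": force on a finger pad.
Only numpy, scipy, OpenCV 4.12 (cv2) and the standard library are available. Lean on these libraries where they do the work, as an engineer would, in place of code of your own. Each camera call takes 0.05 s, during which the arm holds its last target. There are 200 camera calls.

## Working session

There is one attempt and no reset: what is moved stays moved. The work goes in short steps, Python scripts to look and compute and a shell command to move; the robot and the scene stay as the last step left them, time stands still between calls to the robot, and variables do not carry over. Pictures are saved under pics/ and viewed, at most 10 in all, crops included, and the job is handed in when it is done.

```bash
ls; mkdir -p pics; python3 - <<'E'
from rig import r
import cv2
for n in("top","side"):
    cv2.imwrite(f"pics/{n}0.png",r.grab_frame(n)[:,:,::-1])
    print(n,r.camera_params(n))
print(r.sense()); print(r.camera_params("wrist"))
E
```

```text
pics
rig.py
steer.py
top {'fx': 394.4081533977925, 'fy': 394.4081533977925, 'cx': 285.84690322677613, 'cy': 211.3058283015598, 'rvec': array([ 2.16231964, -2.15875064,  0.0869084 ]), 'tvec': array([-107.56835298,  603.37161817, 1076.5510075 ])}
side {'fx': 497.8699077656096, 'fy': 497.8699077656096, 'cx': 279.6094845435257, 'cy': 206.89457630132432, 'rvec': array([ 0.51333572, -2.79655477,  0.98994753]), 'tvec': array([ 542.7209948 ,  327.16306503, 1228.55770566])}
{'clock': 0.1, 'qpos': array([ 1.25958225e+00,  3.53586808e-01,  1.63407275e+00,  1.56192699e-05,
        1.15521228e+00, -2.39628218e-03]), 'qvel': array([-0.00049154, -0.00114894, -0.00163159, -0.00170824, -0.00142107,
        0.00291385]), 'joint_efforts': array([ 2.55813939e-03, -6.06361985e+01, -3.42821431e+01,  1.74578454e-04,
        4.00840989e-03,  2.57359778e-05]), 'eef_pos': array([189.82519155, 595.0435978 , 252.62624046]), 'tcp_rot': array([-3.14031351e+00, -1.73469254e-05,  2.83276853e+00]), 'contact_force': array([-0.80573191, -0.27266445, -0.07507121]), 'wrist_torque': array([-0.02234283,  0.01691964, -0.04904356]), 'grasp_force': 0.0, 'opening': 1.0021649007511064}
{'fx': 350.83874085928267, 'fy': 350.83874085928267, 'cx': 281.478915248556, 'cy': 210.50892415596104, 'rvec': array([-2.35640301, -1.72252822, -0.22780228]), 'tvec': array([-624.16667304,  -35.24070677,  378.27695576])}
```

View pics/top0.png

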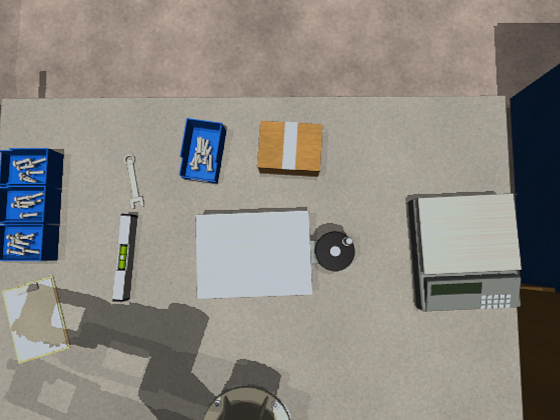

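View pics/side0.png

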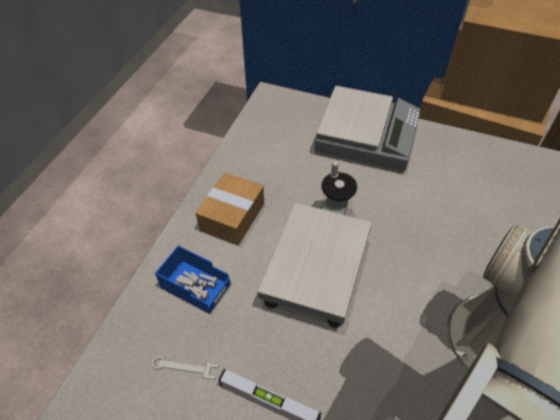

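```bash
nproc
```

```text
4
```
Top view: shows shelf corners (196,213),(309,210),(312,295),(197,298); level from (125,214) to (121,300) wait does arm in view? The wrist is out of the top view mostly... The arm is at bottom; where's the gripper? TCP at (190,595,253). Shadow... In top image, x right = -y world presumably; up = +x. Let me compute the projection. Robot at base at (x=0,y=0) → pixel (245,420ish). y=595 -> left. Level at pixel 121,.. Hmm gripper at left (30,320) the yellow/white thing? Hmm, that with "yellow edges" may be gripper? No... Compute.

The top view shows the level from about (125,214) to (121,300), with its vial at (123,257). The shelf corners are at (196,213), (309,210), (312,295) and (197,298), the hub at (335,252) and the crank top at (347,241). In the side view the level runs from (222,375) to (318,415), the hub is at (339,184) and the crank top at (335,164).

```bash
cat > h.py <<'E'
import numpy as np, cv2
from scipy.spatial.transform import Rotation as R
from rig import r
def P(n):
    return dict(r.camera_params(n))
def ray(p,uv):
    Rm=R.from_rotvec(p["rvec"]).as_matrix()
    d=Rm.T@np.array([(uv[0]-p["cx"])/p["fx"],(uv[1]-p["cy"])/p["fy"],1.])
    return -Rm.T@p["tvec"],d/np.linalg.norm(d)
def atz(p,uv,z):
    o,d=ray(p,uv); return o+d*(z-o[2])/d[2]
def tri(*obs):
    A=np.zeros((3,3));b=np.zeros(3)
    for p,uv in obs:
        o,d=ray(p,uv);M=np.eye(3)-np.outer(d,d);A+=M;b+=M@o
    return np.linalg.solve(A,b)
def proj(p,X):
    Rm=R.from_rotvec(p["rvec"]).as_matrix();c=Rm@np.array(X,float)+p["tvec"]
    return np.array([p["fx"]*c[0]/c[2]+p["cx"],p["fy"]*c[1]/c[2]+p["cy"]])
def to_tool(X):
    "world displacement of TCP to X, in tool axes"
    s=r.sense();T=R.from_euler("xyz",s["tcp_rot"]);return T.inv().apply(np.array(X)-s["eef_pos"])
E
python3 - <<'E'
from h import *
np.set_printoptions(precision=1,suppress=True)
t,s=P("top"),P("side")
for n,a,b in[("hub",(335,252),(339,184)),("crank",(347,241),(335,164)),("vial",(123,257),(268,397)),("cnrA",(309,210),(301,206)),("cnrB",(312,295),(371,237)),("cnrC",(196,213),(261,293))]:
    print(n,tri((t,a),(s,b)))
for uv in[(196,213),(309,210),(312,295),(197,298)]: print("shelf",atz(t,uv,88))
for uv in[(125,214),(121,300),(129.5,214),(116,300)]: print("lev",atz(t,uv,50))
print(proj(t,r.sense()["eef_pos"]))
cv2.imwrite("pics/w0.png",r.grab_frame("wrist")[:,:,::-1])
for n,c in(("top",(105,200,145,310)),("side",(210,360,335,420))):
    im=r.grab_frame(n)[c[1]:c[3],c[0]:c[2],::-1]
    cv2.imwrite(f"pics/{n}c.png",cv2.resize(im,None,fx=5,fy=5,interpolation=2))
E
```

```text
hub [ 492.  -231.2  139.6]
crank [ 516.5 -255.4  186.3]
vial [475.8 344.1  39. ]
cnrA [ 592.5 -171.7   71.9]
cnrB [ 372.3 -179.3   16.2]
cnrC [586.5 131.2  83.4]
shelf [592.9 131.7  88. ]
shelf [ 601.2 -169.1   88. ]
shelf [ 379.4 -176.2   88. ]
shelf [370.3 123.4  88. ]
lev [593.7 338.8  50. ]
lev [359.4 339.5  50. ]
lev [593.7 326.2  50. ]
lev [359.4 353.2  50. ]
[-39.9 390.4]
```

View pics/w0.png

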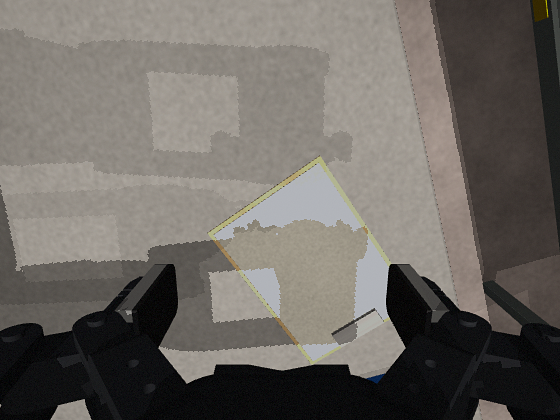

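The wrist view shows only the paper left of the level, so it doesn't help yet. I'll move the camera over the level.

The manual's scale: shifts go in cm and turns go in units of 0.1 rad. Converting my numbers, -35 mm is -3.5, -15.5 mm is -1.55.

```bash
echo '[[[0, 0, 0], [-3.5, -1.55, 0], 1], [[0, 0, 0], [-3.5, -1.55, 0], 1], [[0, 0, 0], [-3.5, -1.55, 0], 1], [[0, 0, 0], [-3.5, -1.55, 0], 1], [[0, 0, 0], [-3.5, -1.55, 0], 1]]' | python3 steer.py 60
echo '[[[0, 0, 0], [-3.5, -1.55, 0], 1], [[0, 0, 0], [-3.5, -1.55, 0], 1], [[0, 0, -1], [-3.5, -1.55, 0], 1], [[0, 0, -1], [-3.5, -1.55, 0], 1], [[0, 0, -1], [-3.5, -1.55, 0], 1]]' | python3 steer.py
echo '[[[0, 0, 0], [0, 0, 0], 1], [[0, 0, 0], [0, 0, 0], 1]]' | python3 steer.py
python3 - <<'E'
from h import *
print(r.sense()["eef_pos"],r.sense()["tcp_rot"]); p=P("wrist"); print(ray(p,(280,210)))
cv2.imwrite("pics/w1.png",r.grab_frame("wrist")[:,:,::-1])
print(p)
E
```

```text
clock: 0.67
eef_pos: [334.0, 467.1, 253.3]
tcp_rot: [-3.142, 0.0, 2.833]
contact_force: [0.7, -0.1, 0.0]
opening: 1.003
grasp_force: 0.0
clock: 1.08
eef_pos: [484.0, 348.7, 253.4]
tcp_rot: [-3.141, -0.0, 3.138]
contact_force: [0.6, 0.3, 0.4]
opening: 1.0
grasp_force: 0.0
clock: 1.25
eef_pos: [484.6, 349.3, 253.1]
tcp_rot: [-3.141, -0.0, 3.129]
contact_force: [-0.3, 0.7, -0.0]
opening: 1.003
grasp_force: 0.0
[484.56618116 349.26952072 253.05777955] [-3.14149429e+00 -1.64770019e-04  3.12918111e+00]
(array([419.42384042, 349.50189491, 374.13081408]), array([ 0.25984416, -0.00685756, -0.96562621]))
{'fx': 350.83874085928267, 'fy': 350.83874085928267, 'cx': 281.478915248556, 'cy': 210.50892415596104, 'rvec': array([-2.09236656, -2.06716346, -0.27540071]), 'tvec': array([-354.72035025, -498.47356388,  252.46658736])}
```

View pics/w1.png

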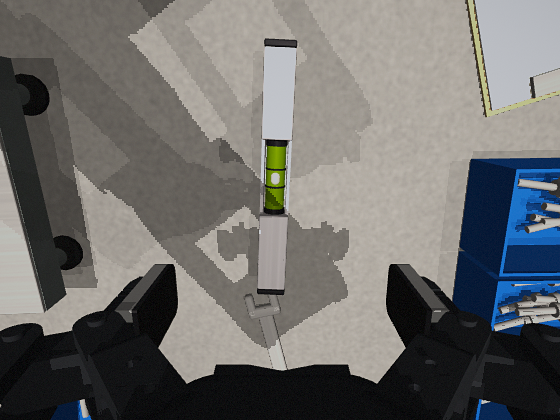

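The level fills the centre of the wrist view. Its top face runs from (265,40)-(297,40) to (258,292)-(283,294), with the window ends at (276,140) and (273,213). The spanner lies clear of it.

```bash
python3 - <<'E'
from h import *
np.set_printoptions(precision=1,suppress=True)
w,t=P("wrist"),P("top")
for uv in[(265,40),(297,40),(258,292),(283,294),(276,140),(273,213)]: print(atz(w,uv,50))
a=(atz(w,(265,40),50)+atz(w,(297,40),50))/2; b=(atz(w,(258,292),50)+atz(w,(283,294),50))/2
print((a+b)/2,np.linalg.norm(a-b),np.arctan2(*(b-a)[[1,0]]))
m=(a+b)/2
print("height check", tri((w,proj(w,m)),(t,(123,257))), proj(t,m),proj(t,a),proj(t,b))
print(to_tool([*m[:2],200]))
E
```

```text
[356.3 337.2  50. ]
[356.6 364.2  50. ]
[591.7 324.4  50. ]
[594.3 349.9  50. ]
[439.5 345.2  50. ]
[508.2 341.2  50. ]
[474.7 343.9  50. ] 236.94278804361392 -0.05716132748056345
height check [475.7 343.5  40.6] [121.3 257.2] [116.8 301.1] [125.6 214.2]
[ 8.6 -6.2 53. ]
```

To row units: 40 mm is 4, 8.6 mm is 0.86, 0.045 rad is 0.45.

```bash
echo '[[[0, 0, 0.45], [0.86, -0.62, 4], 1], [[0, 0, 0], [0, 0, 4.1], 1], [[0, 0, 0], [0, 0, 4.1], 1], [[0, 0, 0], [0, 0, 4], 1], [[0, 0, 0], [0, 0, 3], 1]]' | python3 steer.py
echo '[[[0, 0, 0], [0, 0, 2], 1], [[0, 0, 0], [0, 0, 0.8], 1], [[0, 0, 0], [0, 0, 0], 0.2], [[0, 0, 0], [0, 0, 0], 0.2], [[0, 0, 0], [0, 0, 0], 0.2]]' | python3 steer.py 60
echo '[[[0, 0, 0], [0, 0, 0], 0.2], [[0, 0, 0], [0, 0, 0], 0.2], [[0, 0, 0], [0, 0, 0], 0.2], [[0, 0, 0], [0, 0, 0], 0.2], [[0, 0, 0], [0, 0, 0], 0.2]]' | python3 steer.py
```

```text
clock: 1.72
eef_pos: [472.0, 344.7, 58.5]
tcp_rot: [-3.14, -0.002, 3.088]
contact_force: [-1.1, -0.6, -1.0]
opening: 1.003
grasp_force: 0.0
clock: 2.13
eef_pos: [475.1, 345.5, 34.9]
tcp_rot: [3.14, 0.002, 3.088]
contact_force: [-0.8, 0.4, 1.2]
opening: 0.6
grasp_force: 0.0
clock: 2.55
eef_pos: [475.4, 345.0, 35.0]
tcp_rot: [3.14, 0.002, 3.088]
contact_force: [-1.6, 0.8, 6.4]
opening: 0.321
grasp_force: 60.6
```

```bash
echo '[[[0, 0, 0], [0, 0, -1.5], 0.2], [[0, 0, 0], [0, 0, -3.5], 0.2], [[0, 0, 0], [0, 0, -4], 0.2], [[0, 0, 0], [0, 0, -4], 0.2], [[0, 0, 0], [0, 0, -3], 0.2]]' | python3 steer.py
echo '[[[0, 0, 0], [-0.3, -3.8, 0], 0.2], [[0, 0, 0], [-0.3, -3.8, 0], 0.2], [[0, 0, 0], [-0.3, -3.8, 0], 0.2], [[0, 0, 0], [-0.3, -3.8, 0], 0.2], [[0, 0, 0], [-0.3, -3.8, 0], 0.2]]' | python3 steer.py
echo '[[[0, 0, 0], [-0.3, -3.8, 0], 0.2], [[0, 0, 0], [-0.3, -3.8, 0], 0.2], [[0, 0, 0], [-0.3, -3.8, 0], 0.2], [[0, 0, 0], [-0.3, -3.8, 0], 0.2], [[0, 0, 1.24], [0, 0, 0], 0.2]]' | python3 steer.py
echo '[[[0, 0, 1.24], [0, 0, 0], 0.2], [[0, 0, 1.24], [0, 0, 0], 0.2], [[0, 0, 1.24], [0, 0, 0], 0.2], [[0, 0, 1.24], [0, 0, 0], 0.2], [[0, 0, 1.24], [0, 0, 0], 0.2]]' | python3 steer.py
echo '[[[0, 0, 1.24], [0, 0, 0], 0.2], [[0, 0, 1.24], [0, 0, 0], 0.2], [[0, 0, 1.24], [0, 0, 0], 0.2], [[0, 0, 1.24], [0, 0, 0], 0.2], [[0, 0, 1.24], [0, 0, 0], 0.2]]' | python3 steer.py
echo '[[[0, 0, 1.24], [0, 0, 0], 0.2], [[0, 0, 0], [0, 0, 0], 0.2], [[0, 0, 0], [0, 0, 0], 0.2]]' | python3 steer.py
python3 - <<'E'
from h import *
s=r.sense();print(s["eef_pos"],s["tcp_rot"],s["qpos"])
cv2.imwrite("pics/w2.png",r.grab_frame("wrist")[:,:,::-1])
cv2.imwrite("pics/s2.png",r.grab_frame("side")[:,:,::-1])
E
```

```text
clock: 2.97
eef_pos: [474.9, 344.7, 197.1]
tcp_rot: [3.14, 0.002, 3.087]
contact_force: [0.3, 1.0, -3.0]
opening: 0.321
grasp_force: 59.8
clock: 3.38
eef_pos: [478.8, 152.3, 194.0]
tcp_rot: [3.141, 0.001, 3.088]
contact_force: [0.9, 0.1, -2.6]
opening: 0.321
grasp_force: 60.2
clock: 3.8
eef_pos: [482.8, -4.0, 194.0]
tcp_rot: [-3.14, 0.001, 2.968]
contact_force: [-0.5, 0.1, -3.5]
opening: 0.318
grasp_force: 60.5
clock: 4.22
eef_pos: [482.8, 1.3, 193.8]
tcp_rot: [3.141, 0.0, 2.337]
contact_force: [0.1, -0.7, -2.3]
opening: 0.317
grasp_force: 60.5
clock: 4.63
eef_pos: [482.9, 1.4, 193.8]
tcp_rot: [3.141, 0.0, 1.717]
contact_force: [-0.1, 0.1, -2.7]
opening: 0.321
grasp_force: 60.5
clock: 4.88
eef_pos: [482.9, 1.4, 193.7]
tcp_rot: [3.141, 0.0, 1.604]
contact_force: [0.7, 1.0, -2.1]
opening: 0.325
grasp_force: 60.5
[482.93513719   1.43839027 193.66520547] [3.14107159e+00 9.06071515e-06 1.60351364e+00] [-1.32924687e-04  2.04612085e-01  1.98908409e+00  9.92527901e-06
  9.47375396e-01 -3.28560340e-02]
```

View pics/w2.png

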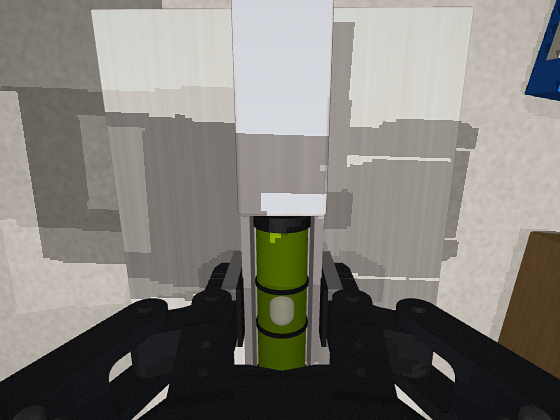

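The wrist view shows the held level lined up above the shelf, with its far corners at (93,10) and (472,7). The bubble is visible between its lines at (281,310).

```bash
python3 - <<'E'
from h import *
np.set_printoptions(precision=1,suppress=True)
w,t=P("wrist"),P("top")
a,b=(93,10),(472,7)
print(tri((w,a),(t,(197,298))),tri((w,b),(t,(196,213))),atz(w,a,90),atz(w,b,90))
E
```

```text
[370.2 123.1  87.1] [593.7 133.6  79.9] [371.7 121.9  90. ] [588.9 130.6  90. ]
```

View pics/s2.png

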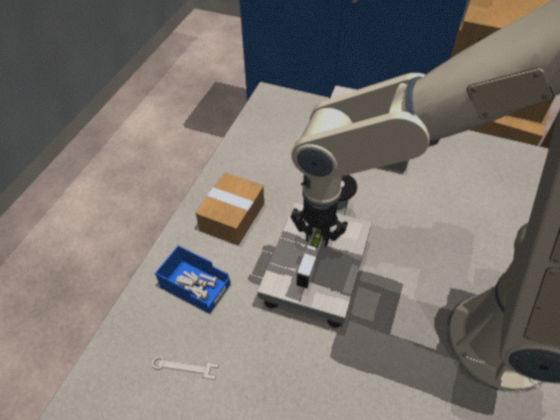

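To row units: 2 mm is 0.2, 30 mm is 3, 0.0157 rad is 0.157.

```bash
echo '[[[0, 0.157, 0], [-0.4, 0.2, 3], 0.2], [[0, 0, 0], [0, 0, 2.5], 0.2], [[0, 0, 0], [0, 0, 0.6], 0.2], [[0, 0, 0], [0, 0, 0.2], 0.2], [[0, 0, 0], [0, 0, 0], 0.2]]' | python3 steer.py 30
echo '[[[0, 0, 0], [0, 0, 0.1], 0.2], [[0, 0, 0], [0, 0, 0], 0.2], [[0, 0, 0], [0, 0, 0], 0.2]]' | python3 steer.py 25
echo '[[[0, 0, 0], [0, 0, 0.1], 0.2], [[0, 0, 0], [0, 0, 0], 0.2], [[0, 0, 0], [0, 0, 0], 0.2]]' | python3 steer.py 20
```

```text
clock: 5.4
eef_pos: [485.1, -1.9, 130.4]
tcp_rot: [-3.141, -0.016, 1.601]
contact_force: [0.6, 0.3, -2.2]
opening: 0.319
grasp_force: 60.3
clock: 5.65
eef_pos: [485.8, -1.8, 130.3]
tcp_rot: [3.14, -0.016, 1.6]
contact_force: [0.2, -0.8, -2.3]
opening: 0.322
grasp_force: 60.3
clock: 5.9
eef_pos: [485.2, -1.9, 128.5]
tcp_rot: [3.141, -0.016, 1.6]
contact_force: [-0.7, 0.2, -1.8]
opening: 0.324
grasp_force: 60.3
```

To row units: 2 mm is 0.2.

```bash
echo '[[[0, 0, 0], [0, 0, 0.2], 0.25], [[0, 0, 0], [0, 0, 0], 0.25], [[0, 0, 0], [0, 0, 0], 0.25]]' | python3 steer.py 20
echo '[[[0, 0, 0], [0, 0, 0.1], 0.25], [[0, 0, 0], [0, 0, 0], 0.25]]' | python3 steer.py 20
echo '[[[0, 0, 0], [0, 0, 0.1], 0.25], [[0, 0, 0], [0, 0, 0], 0.25]]' | python3 steer.py 20
```

```text
clock: 6.15
eef_pos: [485.0, -1.9, 126.1]
tcp_rot: [-3.141, -0.016, 1.6]
contact_force: [0.1, 0.2, -3.6]
opening: 0.322
grasp_force: 60.3
clock: 6.32
eef_pos: [485.1, -1.8, 125.1]
tcp_rot: [-3.141, -0.016, 1.6]
contact_force: [-0.4, 0.2, -3.2]
opening: 0.319
grasp_force: 60.3
clock: 6.48
eef_pos: [485.3, -1.8, 124.3]
tcp_rot: [3.141, -0.016, 1.6]
contact_force: [-1.5, 1.3, 0.4]
opening: 0.319
grasp_force: 61.0
```

```bash
python3 -c "
from rig import r;print(r.sense()['wrist_torque'])"
echo '[[[0, 0, 0], [0, 0, 0.05], 0.25], [[0, 0, 0], [0, 0, 0], 0.25]]' | python3 steer.py
python3 -c "
from rig import r;print(r.sense()['wrist_torque'])"
```

```text
[-0.21134839  0.08835862 -0.07419071]
clock: 6.65
eef_pos: [485.3, -1.7, 124.0]
tcp_rot: [3.141, -0.016, 1.6]
contact_force: [-1.2, 2.6, 3.3]
opening: 0.319
grasp_force: 61.4
[-0.24426639  0.24808192 -0.11041605]
```

```bash
echo '[[[0, -0.03, 0], [0, 0, 0], 0.25], [[0, 0, 0], [0, 0, 0], 0.25]]' | python3 steer.py
python3 -c "
from rig import r;print(r.sense()['wrist_torque'])"
echo '[[[0, 0.06, 0], [0, 0, 0], 0.25], [[0, 0, 0], [0, 0, 0], 0.25]]' | python3 steer.py
python3 -c "
from rig import r;print(r.sense()['wrist_torque'])"
```

```text
clock: 6.82
eef_pos: [485.3, -1.7, 124.0]
tcp_rot: [3.141, -0.013, 1.6]
contact_force: [-1.3, 2.2, 2.9]
opening: 0.322
grasp_force: 61.2
[-0.11269545  0.1364559  -0.09101597]
clock: 6.98
eef_pos: [485.4, -1.8, 124.0]
tcp_rot: [3.141, -0.019, 1.6]
contact_force: [-1.8, 4.0, 3.8]
opening: 0.326
grasp_force: 61.4
[-0.07614725  0.15782685 -0.02601021]
```

```bash
echo '[[[0, -0.06, 0], [0, 0, 0], 0.25], [[0, 0, 0], [0, 0, 0], 0.3], [[0, 0, 0], [0, 0, 0], 0.32], [[0, 0, 0], [0, 0, 0], 0.33], [[0, 0, 0], [0, 0, 0], 0.34]]' | python3 steer.py 20
echo '[[[0, 0, 0], [0, 0, 0], 0.36], [[0, 0, 0], [0, 0, 0], 0.4], [[0, 0, 0], [0, 0, 0], 0.5], [[0, 0, 0], [0, 0, 0], 0.6], [[0, 0, 0], [0, 0, 0], 0.6]]' | python3 steer.py
echo '[[[0, 0, 0], [0, 0, -2], 0.6], [[0, 0, 0], [0, 0, -4], 0.6], [[0, 0, 0], [0, 0, -4], 0.6], [[0, 0.13, 0], [0, 0, -3], 0.6], [[0, 0, 0], [0, 0, 0], 0.6]]' | python3 steer.py
cat > bub.py <<'E'
from h import *
import sys
s=r.sense();w=P("wrist");im=r.grab_frame("wrist")
cv2.imwrite("pics/%s.png"%sys.argv[1],im[:,:,::-1]);print(s["eef_pos"],s["tcp_rot"])
E
python3 bub.py w3
```

```text
clock: 7.4
eef_pos: [485.1, -2.0, 123.6]
tcp_rot: [-3.141, -0.012, 1.6]
contact_force: [-0.3, 0.2, 0.8]
opening: 0.337
grasp_force: 0.0
clock: 7.82
eef_pos: [485.2, -1.9, 123.7]
tcp_rot: [-3.142, -0.013, 1.6]
contact_force: [-0.2, 0.3, 0.2]
opening: 0.597
grasp_force: 0.0
clock: 8.23
eef_pos: [488.4, -3.6, 260.0]
tcp_rot: [3.132, -0.026, 1.6]
contact_force: [1.5, -0.0, 0.1]
opening: 0.602
grasp_force: 0.0
[488.39277866  -3.58990734 259.96809757] [ 3.13193002 -0.02584077  1.60011141]
```

View pics/w3.png

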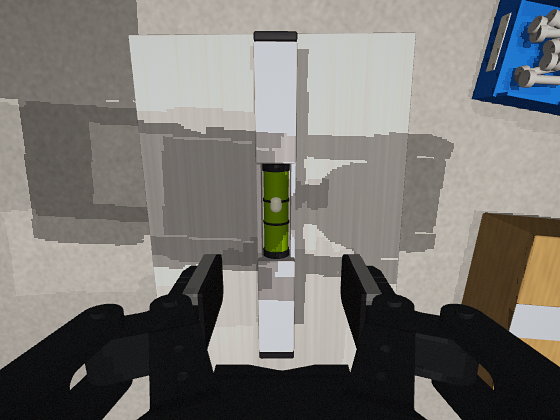

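The level stands on the shelf and is released. The bubble is at (276,205) between lines at rows 200 and 224, displaced towards +y and still drifting. Next I'll move above the wheel and look, and measure the bubble again on the way.

```bash
echo '[[[0, -0.26, 0], [0, 0, 0], 0.6], [[0, 0, 0], [0, 0, 0], 0.6], [[0, 0, 0], [0, 0, 0], 0.6], [[0, 0, 0], [0, 0, 0], 0.6], [[0, 0, 0], [0, 0, 0], 0.6]]' | python3 steer.py
echo '[[[0, 0, 0], [0, 0, 0], 0.6], [[0, 0, 0], [0, 0, 0], 0.6], [[0, 0, 0], [0, 0, 0], 0.6], [[0, 0, 0], [0, 0, 0], 0.6], [[0, 0, 0], [0, 0, 0], 0.6]]' | python3 steer.py
python3 bub.py w4
python3 - <<'E'
import cv2,numpy as np
im=cv2.imread("pics/w4.png").astype(int)
B,G,Rr=[im[...,i] for i in range(3)]
g=(G>B+40)&(G>70); n,l,st,c=cv2.connectedComponentsWithStats(g.astype(np.uint8)[100:320,230:330])
for i in range(1,n):
    if st[i][4]>20: print(st[i]+[230,100,0,0,0])
col=slice(272,281)
for y in range(150,275,2): print(y,im[y,col].mean(0).round().astype(int),end=';')
E
```

```text
clock: 8.7
eef_pos: [484.9, -3.4, 253.1]
tcp_rot: [-3.14, -0.0, 1.6]
contact_force: [0.1, -0.4, 0.3]
opening: 0.6
grasp_force: 0.0
clock: 9.12
eef_pos: [485.2, -3.5, 253.8]
tcp_rot: [-3.142, 0.0, 1.6]
contact_force: [-0.2, -0.5, -0.1]
opening: 0.6
grasp_force: 0.0
[485.21694772  -3.4844947  253.76264258] [-3.14155438e+00  2.51967416e-04  1.59972852e+00]
[270 169  25  29 634]
[271 200  22  22 346]
[271 223  23  28 601]
150 [136 138 144];152 [137 138 144];154 [136 138 144];156 [136 137 144];158 [140 141 148];160 [66 66 71];162 [17 16 15];164 [16 14 16];166 [17 17 17];168 [17 12 13];170 [ 0 92 69];172 [ 0 89 67];174 [ 0 90 67];176 [ 0 89 66];178 [ 0 90 67];180 [ 0 89 66];182 [ 0 89 66];184 [ 0 89 66];186 [ 0 89 66];188 [ 0 89 67];190 [ 0 89 67];192 [ 0 89 66];194 [ 0 89 66];196 [ 49 107  95];198 [69 82 83];200 [64 91 89];202 [ 67 113 105];204 [ 63 112 103];206 [ 60 111 102];208 [ 45 102  89];210 [11 89 69];212 [ 0 89 66];214 [ 0 89 66];216 [ 0 89 66];218 [ 0 89 67];220 [ 0 90 68];222 [16  9 12];224 [ 0 83 62];226 [ 0 88 66];228 [ 0 89 66];230 [ 0 89 66];232 [ 0 88 66];234 [ 0 89 67];236 [ 0 88 66];238 [ 0 88 66];240 [ 0 88 66];242 [ 0 90 68];244 [ 0 99 74];246 [  0 104  78];248 [  0 100  75];250 [ 6 59 45];252 [19 15 16];254 [12 11 12];256 [20 18 20];258 [81 82 86];260 [104 105 111];262 [112 113 119];264 [112 113 119];266 [111 112 118];268 [111 113 119];270 [111 112 118];272 [111 113 118];274 [111 113 118];
```

Bubble ≈ 5.9 mm towards +y (lines at rows 198.5 and 222.5, bubble centre about 202.2), so it needs about 0.8 turn clockwise.

To row units: -6 mm is -0.6, -38 mm is -3.8.

```bash
echo '[[[0, 0, 0], [-3.8, 0, -0.6], 0.6], [[0, 0, 0], [-3.8, 0, -0.6], 0.6], [[0, 0, 0], [-3.8, 0, -0.6], 0.6], [[0, 0, 0], [-3.8, 0, -0.6], 0.6], [[0, 0, 0], [-3.8, 0, -0.6], 0.6]]' | python3 steer.py
echo '[[[0, 0, 0], [-3.8, 0, -0.6], 0.6], [[0, 0, 0], [-1, 0, 0], 0.6], [[0, 0, 0], [0, 0, 0], 0.6], [[0, 0, 0], [0, 0, 0], 0.6]]' | python3 steer.py
python3 bub.py w5
```

```text
clock: 9.58
eef_pos: [490.5, -195.1, 284.3]
tcp_rot: [3.141, 0.0, 1.6]
contact_force: [0.9, -0.3, -1.2]
opening: 0.6
grasp_force: 0.0
clock: 9.92
eef_pos: [491.8, -241.4, 289.5]
tcp_rot: [-3.141, -0.001, 1.598]
contact_force: [-0.3, -0.7, -0.3]
opening: 0.597
grasp_force: 0.0
[ 491.76867308 -241.36027989  289.45045036] [-3.14097006e+00 -5.14448609e-04  1.59819615e+00]
```

View pics/w5.png

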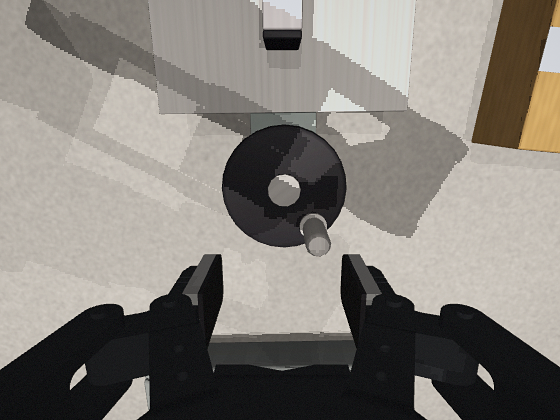

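The wheel disc spans columns 222-346 and rows 125-247, with the hub at (284,190) and the crank top at (318,244).

```bash
python3 - <<'E'
from h import *
np.set_printoptions(precision=1,suppress=True)
w,t=P("wrist"),P("top")
im=r.grab_frame("wrist"); 
print("disc",atz(w,(284,186),138),"hub",atz(w,(284,190),142),"crank",atz(w,(318,244),185))
print(tri((w,(284,190)),(t,(335,252))),tri((w,(318,244)),(t,(347,241))))
h=(atz(w,(284,186),138)+atz(w,(284,190),142))[:2]/2;c=atz(w,(318,244),185)[:2]
print(h,c,np.linalg.norm(c-h),np.degrees(np.arctan2(*(c-h)[::-1])))
print(to_tool([*c,168]))
E
```

```text
disc [ 494.2 -228.6  138. ] hub [ 494.3 -231.   142. ] crank [ 518.1 -258.9  185. ]
[ 492.5 -230.8  143.9] [ 516.5 -253.6  199.1]
[ 494.2 -229.8] [ 518.1 -258.9] 37.712076787267826 -50.632576311934045
[-19.6  25.8 121.4]
```

```bash
echo '[[[0, 0, 0], [-1, 1.3, 2], 0.6], [[0, 0, 0], [-0.96, 1.28, 2], 0.6], [[0, 0, 0], [0, 0, 3], 0.6], [[0, 0, 0], [0, 0, 3], 0.6], [[0, 0, 0], [0, 0, 1.4], 0.6]]' | python3 steer.py 20
echo '[[[0, 0, 0], [0, 0, 0.5], 0.4], [[0, 0, 0], [0, 0, 0], 0.3], [[0, 0, 0], [0, 0, 0], 0.1], [[0, 0, 0], [0, 0, 0], 0.1], [[0, 0, 0], [0, 0, 0], 0.1]]' | python3 steer.py 20
echo '[[[0, 0, 0], [0, 0, 0], 0.1], [[0, 0, 0], [0, 0, 0], 0.1], [[0, 0, 0], [0, 0, 0], 0.1]]' | python3 steer.py
python3 - <<'E'
from h import *
s=r.sense();h=np.array([493.7,-230.5]);p=s["eef_pos"][:2]-h
a0=np.arctan2(p[1],p[0]);print(np.linalg.norm(p),np.degrees(a0),s["tcp_rot"],s["eef_pos"])
T=R.from_euler("xyz",[np.pi,0,s["tcp_rot"][2]])
for i in range(16):
    a,b=a0-np.radians(18*i),a0-np.radians(18*i+18)
    print(i+1,T.inv().apply(38*np.array([np.cos(b)-np.cos(a),np.sin(b)-np.sin(a),0])).round(1)[:2])
E
```

```text
clock: 10.43
eef_pos: [517.1, -257.8, 172.3]
tcp_rot: [-3.138, -0.002, 1.602]
contact_force: [-0.9, 0.0, -0.4]
opening: 0.603
grasp_force: 0.0
clock: 10.85
eef_pos: [518.5, -259.5, 171.4]
tcp_rot: [3.141, -0.0, 1.6]
contact_force: [-0.9, 3.7, -5.8]
opening: 0.203
grasp_force: 21.0
clock: 11.1
eef_pos: [518.3, -259.8, 171.4]
tcp_rot: [-3.141, -0.0, 1.6]
contact_force: [-1.6, 5.2, -1.5]
opening: 0.2
grasp_force: 21.3
38.24900163643027 -50.062544850119664 [-3.14141887e+00 -3.57524271e-04  1.59962477e+00] [ 518.25398494 -259.82725609  171.37111601]
1 [ -5.8 -10.4]
2 [ -2.3 -11.7]
3 [  1.4 -11.8]
4 [  5.  -10.8]
5 [ 8.1 -8.7]
6 [10.4 -5.8]
7 [11.7 -2.3]
8 [11.8  1.4]
9 [10.8  5. ]
10 [8.7 8.1]
11 [ 5.8 10.4]
12 [ 2.3 11.7]
13 [-1.4 11.8]
14 [-5.  10.8]
15 [-8.1  8.7]
16 [-10.4   5.8]
```

To row units: -11.8 mm is -1.18, -11.7 mm is -1.17.

```bash
echo '[[[0, 0, 0], [-0.58, -1.04, 0], 0.1], [[0, 0, 0], [-0.23, -1.17, 0], 0.1], [[0, 0, 0], [0.14, -1.18, 0], 0.1], [[0, 0, 0], [0.5, -1.08, 0], 0.1], [[0, 0, 0], [0, 0, 0], 0.1]]' | python3 steer.py
```

```text
clock: 11.52
eef_pos: [472.3, -262.9, 171.4]
tcp_rot: [3.141, 0.0, 1.599]
contact_force: [-0.3, 2.5, -4.8]
opening: 0.205
grasp_force: 21.0
```

To row units: 11.8 mm is 1.18, 11.7 mm is 1.17.

```bash
echo '[[[0, 0, 0], [0.81, -0.87, 0], 0.1], [[0, 0, 0], [1.04, -0.58, 0], 0.1], [[0, 0, 0], [1.17, -0.23, 0], 0.1], [[0, 0, 0], [1.18, 0.14, 0], 0.1], [[0, 0, 0], [0, 0, 0], 0.1]]' | python3 steer.py
echo '[[[0, 0, 0], [1.08, 0.5, 0], 0.1], [[0, 0, 0], [0.87, 0.81, 0], 0.1], [[0, 0, 0], [0.58, 1.04, 0], 0.1], [[0, 0, 0], [0.23, 1.17, 0], 0.1], [[0, 0, 0], [0, 0, 0], 0.1]]' | python3 steer.py
echo '[[[0, 0, 0], [-0.14, 1.18, 0], 0.1], [[0, 0, 0], [-0.5, 1.08, 0], 0.1], [[0, 0, 0], [-0.81, 0.87, 0], 0.1], [[0, 0, 0], [-1.04, 0.58, 0], 0.1], [[0, 0, 0], [0, 0, 0], 0.1]]' | python3 steer.py
```

```text
clock: 11.93
eef_pos: [457.0, -219.8, 171.3]
tcp_rot: [-3.141, -0.0, 1.6]
contact_force: [-3.6, 3.9, 4.4]
opening: 0.203
grasp_force: 22.3
clock: 12.35
eef_pos: [495.0, -193.1, 171.2]
tcp_rot: [3.139, 0.002, 1.601]
contact_force: [1.0, -0.4, 5.9]
opening: 0.204
grasp_force: 22.3
clock: 12.77
eef_pos: [529.5, -218.9, 171.2]
tcp_rot: [-3.139, 0.002, 1.6]
contact_force: [-8.7, -4.0, 12.0]
opening: 0.2
grasp_force: 23.0
```

```bash
echo '[[[0, 0, 0], [0, 0, 0], 0.4], [[0, 0, 0], [0, 0, 0], 0.6], [[0, 0, 0], [0, 0, -1.5], 0.6], [[0, 0, 0], [0, 0, -3.5], 0.6], [[0, 0, 0], [0, 0, -3.2], 0.6]]' | python3 steer.py
echo '[[[0, 0, 0], [3.8, -0.7, 0], 0.6], [[0, 0, 0], [3.8, -0.7, 0], 0.6], [[0, 0, 0], [3.8, -0.7, 0], 0.6], [[0, 0, 0], [3.8, -0.7, 0], 0.6], [[0, 0, 0], [3.8, -0.6, 0], 0.6]]' | python3 steer.py
echo '[[[0, 0, 0], [2.7, -0.4, 0], 0.6], [[0, 0, 0], [0, 0, 0], 0.6], [[0, 0, 0], [0, 0, 0], 0.6], [[0, 0, 0], [0, 0, 0], 0.6], [[0, 0, 0], [0, 0, 0], 0.6]]' | python3 steer.py
cat > prof.py <<'E'
import sys,os
os.system("python3 bub.py "+sys.argv[1])
import cv2,numpy as np
im=cv2.imread("pics/%s.png"%sys.argv[1]).astype(int)
B,G,Rr=[im[...,i] for i in range(3)]
g=((G>B+40)&(G>70)).astype(np.uint8); g[:,:240]=0;g[:,320:]=0
ys,xs=np.nonzero(g); x0,x1,y0,y1=xs.min(),xs.max(),ys.min(),ys.max()
print("vial",x0,x1,y0,y1)
e=im[y0:y1+1,x0+1:x0+5].mean((1,2)) ; c=im[y0:y1+1,(x0+x1)//2-4:(x0+x1)//2+5]
for y in range(y0,y1+1): print(y,int(e[y-y0]),c[y-y0].mean(0).round().astype(int)[:2],end='; ')
E
python3 prof.py w6
```

```text
clock: 13.18
eef_pos: [529.2, -216.2, 252.8]
tcp_rot: [-3.14, -0.001, 1.6]
contact_force: [0.8, 0.4, 0.5]
opening: 0.601
grasp_force: 0.0
clock: 13.6
eef_pos: [489.5, -26.0, 252.8]
tcp_rot: [3.141, -0.0, 1.599]
contact_force: [1.0, 0.9, 0.4]
opening: 0.596
grasp_force: 0.0
clock: 14.02
eef_pos: [485.6, -1.8, 252.8]
tcp_rot: [3.141, 0.0, 1.599]
contact_force: [-0.1, 0.7, 0.1]
opening: 0.599
grasp_force: 0.0
[485.58969997  -1.75798814 252.7525807 ] [3.14134479e+00 4.33886235e-04 1.59916294e+00]
vial 269 294 170 252
170 47 [13 58]; 171 47 [  0 100]; 172 46 [ 0 97]; 173 46 [ 0 96]; 174 46 [ 0 95]; 175 46 [ 0 96]; 176 46 [ 0 95]; 177 46 [ 0 95]; 178 47 [ 0 96]; 179 46 [ 0 95]; 180 46 [ 0 96]; 181 46 [ 0 95]; 182 45 [ 0 95]; 183 46 [ 0 95]; 184 46 [ 0 95]; 185 46 [ 0 94]; 186 46 [ 0 95]; 187 46 [ 0 95]; 188 46 [ 0 95]; 189 46 [ 0 95]; 190 46 [ 0 95]; 191 46 [ 0 95]; 192 45 [ 0 95]; 193 46 [ 0 95]; 194 46 [ 0 95]; 195 46 [ 0 95]; 196 46 [ 0 94]; 197 47 [ 0 95]; 198 47 [ 0 96]; 199 14 [  0 101]; 200 13 [18 12]; 201 27 [19 11]; 202 48 [10 59]; 203 46 [ 0 97]; 204 45 [17 99]; 205 46 [103 130]; 206 46 [126 143]; 207 45 [127 146]; 208 45 [131 150]; 209 45 [129 148]; 210 45 [125 145]; 211 45 [126 145]; 212 46 [126 145]; 213 45 [125 145]; 214 46 [126 145]; 215 44 [126 145]; 216 46 [124 143]; 217 46 [120 138]; 218 45 [112 128]; 219 46 [ 77 111]; 220 46 [ 7 93]; 221 45 [ 0 94]; 222 21 [ 0 99]; 223 11 [ 9 53]; 224 18 [21 12]; 225 44 [18 17]; 226 46 [ 0 91]; 227 45 [ 0 96]; 228 45 [ 0 94]; 229 45 [ 0 94]; 230 45 [ 0 94]; 231 45 [ 0 95]; 232 45 [ 0 94]; 233 44 [ 0 94]; 234 45 [ 0 94]; 235 45 [ 0 94]; 236 44 [ 0 94]; 237 44 [ 0 93]; 238 45 [  0 100]; 239 45 [ 0 99]; 240 44 [ 0 99]; 241 45 [  0 111]; 242 44 [  0 109]; 243 45 [  0 112]; 244 45 [  0 119]; 245 45 [  0 118]; 246 44 [  0 118]; 247 44 [  0 119]; 248 47 [  0 106]; 249 49 [  0 106]; 250 46 [  0 106]; 251 32 [  0 109]; 252 11 [  0 109];
```

```bash
echo '[[[0, 0, 0], [0, 0, 0], 0.6], [[0, 0, 0], [0, 0, 0], 0.4], [[0, 0, 0], [0, 0, 0], 0.2], [[0, 0, 0], [0, 0, 0], 0.1], [[0, 0, 0], [0, 0, 0], 0]]' | python3 steer.py
echo '[[[0, 0, 0], [0, 0, 0], 0], [[0, 0, 0], [0, 0, 0], 0], [[0, 0, 0], [0, 0, 0], 0], [[0, 0, 0], [0, 0, 0], 0], [[0, 0, 0], [0, 0, 0], 0]]' | python3 steer.py
python3 prof.py w7 | tr ';' '\n' | awk '$1>196&&$1<228' | tr '\n' ';'
```

```text
clock: 14.48
eef_pos: [485.2, -1.3, 252.8]
tcp_rot: [-3.142, 0.0, 1.599]
contact_force: [-1.1, 0.5, -1.1]
opening: 0.037
grasp_force: 0.0
clock: 14.9
eef_pos: [485.1, -1.0, 252.8]
tcp_rot: [-3.142, 0.0, 1.6]
contact_force: [1.1, -0.9, 0.1]
opening: 0.001
grasp_force: 0.0
 197 47 [ 0 99]; 198 48 [  0 100]; 199 41 [  0 101]; 200 15 [  0 107]; 201 12 [19 11]; 202 32 [23 14]; 203 48 [12 63]; 204 45 [  0 102]; 205 46 [ 13 102]; 206 46 [109 137]; 207 46 [125 146]; 208 47 [133 152]; 209 46 [136 156]; 210 45 [135 154]; 211 45 [131 150]; 212 46 [131 151]; 213 45 [131 150]; 214 45 [131 151]; 215 46 [131 150]; 216 45 [132 151]; 217 46 [130 148]; 218 45 [126 143]; 219 46 [114 133]; 220 47 [ 81 116]; 221 47 [13 97]; 222 42 [  0 100]; 223 20 [  0 103]; 224 14 [11 54]; 225 27 [20 13]; 226 47 [21 21]; 227 45 [ 0 99];
```

The bubble is at rest 0.4 mm off centre (lines at rows 201.7 and 225.3, bubble at 212.9). Next I'll press with shut fingers on the metal beside the window.

To row units: 3 mm is 0.3, 35 mm is 3.5.

```bash
echo '[[[0, 0, 0], [-3, 0, 0], 0], [[0, 0, 0], [-3.1, 0, 2], 0], [[0, 0, 0], [0, 0, 3.5], 0], [[0, 0, 0], [0, 0, 2.6], 0], [[0, 0, 0], [0, 0, 0.3], 0]]' | python3 steer.py
echo '[[[0, 0, 0], [0, 0, 0.2], 0], [[0, 0, 0], [0, 0, 0.1], 0], [[0, 0, 0], [0, 0, 0], 0]]' | python3 steer.py
echo '[[[0, 0, 0], [0, 0, 0.1], 0], [[0, 0, 0], [0, 0, 0], 0]]' | python3 steer.py
```

```text
clock: 15.37
eef_pos: [484.2, -62.2, 165.0]
tcp_rot: [-3.135, -0.001, 1.599]
contact_force: [-1.6, 0.7, -0.1]
opening: -0.001
grasp_force: 0.0
clock: 15.62
eef_pos: [487.9, -61.9, 167.1]
tcp_rot: [3.14, 0.001, 1.6]
contact_force: [-0.8, 0.4, 0.1]
opening: 0.006
grasp_force: 0.0
clock: 15.78
eef_pos: [487.7, -61.9, 165.9]
tcp_rot: [3.14, 0.001, 1.6]
contact_force: [-0.0, -0.2, 0.3]
opening: 0.007
grasp_force: 0.0
```

```bash
echo '[[[0, 0, 0], [0, 0, 0.1], 0], [[0, 0, 0], [0, 0, 0.1], 0], [[0, 0, 0], [0, 0, 0], 0]]' | python3 steer.py
echo '[[[0, 0, 0], [0, 0, 0.1], 0], [[0, 0, 0], [0, 0, 0], 0]]' | python3 steer.py
echo '[[[0, 0, 0], [0, 0, 0.07], 0], [[0, 0, 0], [0, 0, 0], 0]]' | python3 steer.py
```

```text
clock: 16.03
eef_pos: [486.9, -62.0, 162.9]
tcp_rot: [3.141, 0.0, 1.6]
contact_force: [0.3, -0.1, -0.3]
opening: 0.003
grasp_force: 0.0
clock: 16.2
eef_pos: [487.1, -62.1, 162.0]
tcp_rot: [3.141, 0.0, 1.6]
contact_force: [-1.1, 0.9, 2.7]
opening: 0.001
grasp_force: 1.3
clock: 16.37
eef_pos: [487.1, -62.1, 161.9]
tcp_rot: [3.141, 0.0, 1.6]
contact_force: [-3.4, 1.3, 12.5]
opening: -0.001
grasp_force: 6.2
```

The manual's scale: shifts go in cm and turns go in units of 0.1 rad. Converting my numbers, 0.2 mm is 0.02.

```bash
echo '[[[0, 0, 0], [0, 0, 0.02], 0], [[0, 0, 0], [0, 0, 0], 0], [[0, 0, 0], [0, 0, 0], 0], [[0, 0, 0], [0, 0, 0], 0], [[0, 0, 0], [0, 0, 0], 0]]' | python3 steer.py
echo '[[[0, 0, 0], [0, 0, 0], 0], [[0, 0, 0], [0, 0, 0], 0], [[0, 0, 0], [0, 0, 0], 0], [[0, 0, 0], [0, 0, 0], 0], [[0, 0, 0], [0, 0, 0], 0]]' | python3 steer.py
echo '[[[0, 0, 0], [0, 0, 0], 0], [[0, 0, 0], [0, 0, 0], 0], [[0, 0, 0], [0, 0, 0], 0], [[0, 0, 0], [0, 0, 0], 0], [[0, 0, 0], [0, 0, 0], 0]]' | python3 steer.py
python3 prof.py w8
```

```text
clock: 16.78
eef_pos: [487.2, -62.1, 161.9]
tcp_rot: [3.141, 0.0, 1.6]
contact_force: [-4.2, 0.1, 13.7]
opening: 0.005
grasp_force: 7.0
clock: 17.2
eef_pos: [487.2, -62.1, 161.9]
tcp_rot: [3.141, 0.0, 1.6]
contact_force: [-3.9, 0.7, 14.2]
opening: 0.001
grasp_force: 7.0
clock: 17.62
eef_pos: [487.2, -62.1, 161.9]
tcp_rot: [3.141, 0.0, 1.6]
contact_force: [-3.3, 0.9, 14.0]
opening: 0.004
grasp_force: 7.0
[487.19158074 -62.07205887 161.90809634] [3.14097473e+00 2.96834803e-04 1.59968749e+00]
vial 259 303 48 201
48 31 [49 80]; 49 29 [  0 218]; 50 33 [  0 210]; 51 82 [  1 208]; 52 88 [  0 208]; 53 87 [  0 208]; 54 86 [  0 208]; 55 85 [  1 208]; 56 85 [  0 208]; 57 85 [  0 208]; 58 85 [  1 208]; 59 85 [  1 208]; 60 85 [  2 208]; 61 85 [  2 208]; 62 85 [  1 208]; 63 85 [  0 208]; 64 85 [  1 209]; 65 84 [  1 209]; 66 85 [  0 209]; 67 84 [  1 209]; 68 84 [  0 209]; 69 84 [  0 209]; 70 84 [  0 209]; 71 84 [  0 209]; 72 84 [  0 209]; 73 84 [  0 209]; 74 83 [  1 209]; 75 83 [  0 209]; 76 83 [  2 209]; 77 83 [  0 209]; 78 83 [  2 209]; 79 83 [  2 209]; 80 86 [  2 209]; 81 48 [  1 209]; 82 50 [  
[... 1410 characters left out ...]
 163 64 [  0 108]; 164 64 [  0 108]; 165 64 [  0 108]; 166 72 [  0 108]; 167 71 [  0 108]; 168 72 [  0 107]; 169 72 [  0 108]; 170 74 [  0 108]; 171 73 [  0 107]; 172 74 [  0 107]; 173 74 [  0 107]; 174 74 [  0 107]; 175 73 [  0 107]; 176 73 [  0 108]; 177 73 [  0 107]; 178 72 [  0 108]; 179 72 [  0 107]; 180 71 [  0 107]; 181 72 [  0 107]; 182 71 [  0 107]; 183 81 [  0 107]; 184 80 [  0 107]; 185 80 [  0 107]; 186 80 [  0 107]; 187 81 [  0 107]; 188 82 [  0 107]; 189 81 [  0 106]; 190 81 [  0 107]; 191 81 [  0 107]; 192 80 [  0 106]; 193 81 [  0 106]; 194 83 [  0 106]; 195 53 [  0 107]; 196 30 [  0 106]; 197 32 [  0 106]; 198 26 [  0 106]; 199 13 [  0 107]; 200 11 [  0 110]; 201 15 [ 5 76];
```

View pics/w8.png

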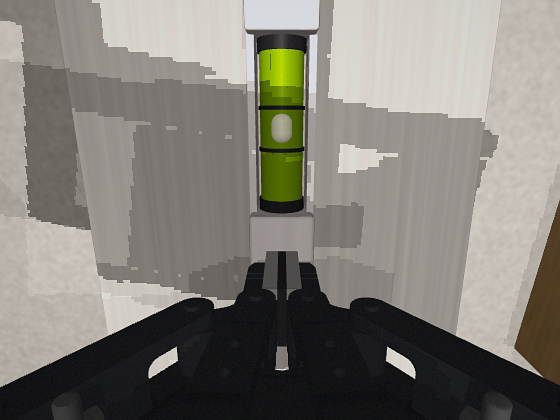

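While pressing at 14 N, the lines are at rows 107.2 and 150.5 and the bubble centre is at 127.9, about 0.4 mm off centre. The push is steady.

```bash
python3 -c "
from rig import r;print(r.sense()['contact_force']);print(r.sign_off())"
```

```text
[-4.24249411  0.77119042 13.6657995 ]
the job is handed in; nothing more can be done
None
```

I handed the job in with the level lengthwise on the shelf and pressed down at about 14 N, the bubble about 0.4 mm off centre after 0.8 turn of the handwheel; no verdict was shown, and I did not bump the bin, carton, spanner or scale.

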